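Open the drive hatch of the pottery wheel

ROBOT

A 7-joint arm with a two-finger parallel gripper is mounted at the origin on the work surface. World frame = base frame: x ahead of the robot, y to its left, z up, the work surface at z = 0. Lengths are in m, angles in rad, forces in N, time in s.
With the tool pointing down it reaches from about 0.425 to 1.025 m from the base axis. Payload 9.4 kg.
Tool frame: the origin (TCP) lies between the finger pads, 19 mm behind the fingertips; this is the grasp point; z points along the fingers, y is the line along which they close (so a half turn about z gives the same grasp; the last joint's range is limited). The gripper opens to 85 mm and grips with 20 to 120 N. Pads are 22 mm wide; open, the fingers measure 114 mm over their backs; the gripper's body (76 mm by 85 mm) begins 54 mm behind the grasp point. The pads swing forward as they close: fully open they stand 13 mm farther back than shut.
Start: joints at [1.104, 0.599, -0.003, 1.599, 0.002, 0.943, -0.08], TCP at [0.275, -0.671, 0.25] pointing down, gripper open.
Joint ranges: [-2.57, 2.57], [-0.35, 1.97], [-1.29, 1.29], [0.11, 2.56], [-1.05, 4.19], [0.11, 1.86], [-2.63, 2.63]. Speed limits (rad/s): [2.22, 2.22, 3.01, 3.01, 3.14, 3.14, 3.14].

INTERFACE

Orientations are given as a rotation vector (axis times angle).
In Python, from workcell import r, eoat, solve_ik, viewer, order gives the robot as it stands. Calls block until the motion is done:
- r.move_to(position, orientation): joint-space move of the TCP to a pose.
- r.move_linear(position, velocity=0.15, orientation=None, f_stop=None): straight line of the TCP; orientation=None keeps the orientation; velocity is the mean speed in m/s. With f_stop (N) it stops when the force on the tool has changed by that much, and returns True; else False.
- r.move_joints(angles): joint-space move.
- eoat.grip(opening): opening from 0.0 (shut) to 1.0 (fully open); the grip force is fixed at half the most; returns when the fingers have stopped.
- r.pause(seconds).
- solve_ik(position, orientation): joint angles nearest the present ones, or None.
- r.read_state(): the state.
- viewer.camera(name): name is "side" or "top" or "wrist"; returns a dict with "pixels" (384x512x3 uint8, blue, green, red), "intrinsics" (3x3 intrinsics, pixels), "R" (3x3) and "t" (3): a world point X has camera coordinates R X + t. Camera axes: x right, y down, z forward; pixel columns grow to the right and rows downward; lengths in m; the calibration is good to about 2 mm. A picture is of the moment at which its call begins. There is no depth.
A pose or a line that the arm cannot do raises r.MotionError and nothing moves.
- order.sign_off(): hands the job in; it is judged then, once.
The state is a dict: "t": time; "joint_pos": joint angles; "joint_vel": joint speeds; "tau": joint torques, N m; "ee_pos": TCP position; "ee_rot": TCP orientation; "wrist_force": force on the tool from outside, world axes, zero at the start; "ft_torque": the same for the moment, N m; "gripper_width": opening from 0.0 (shut) to 1.0 (fully open); "gripper_force": force on a finger pad.
Only numpy, scipy, OpenCV 4.12 (cv2) and the standard library are available. Lean on these libraries where they do the work, as an engineer would, in place of code of your own. Each camera call takes 0.05 s, during which the arm holds its last target. There are 200 camera calls.

TASK

Open the blue service hatch on the tabletop pottery wheel: with the yellow screwdriver, not the fingers, turn both slotted quarter-turn fasteners anticlockwise as far as they go while the panel stays in place. Then lift the panel off by its black handle and lay it flat, handle up, in the middle of the cork mat, and leave the screwdriver standing back in its wooden stand. Do not touch the wheel unit itself with the fingers, and leave the pot on the wheel and the other things on the bench where they are.

Things in the scene. Friction and masses are not known exactly. Their poses are not given: they have to be found in the camera images.
- wheel_unit: tabletop pottery wheel, fixed: white box 340 x 260 x 95 mm, blue foot band. Origin on the bench below the middle of the hatch; x towards the round wheel head (radius 85 mm, centre 170 mm along +x, top at 117 mm). The box spans x -85 to +255, y -130 to +130 mm. A 100 x 170 mm opening in its top lies under the panel.
- panel: blue access panel, plate 130 (x) x 210 (y) x 4 mm, 0.35 kg, loose, latched by two cams below it. Origin: middle of the plate's underside, z up, axes as the wheel unit's, 95 mm above the bench when closed. Two ribs below (14 mm deep, at x = +-46.5 mm) hang in the opening with 1.5 mm play; laid down it stands on them, origin 14 mm over the surface. Free, it lifts straight up; raise it 30 mm first.
- handle (a point): middle of the top of the panel's black handle: a bar 58 mm long (along the panel's y), 10 mm wide (x) and 10 mm high on two 10 mm wide legs, its top 36 mm over the plate's upper face. Pinch it along the panel's x.
- head_a (a point): centre of the top of fastener a's brass head (on the panel, 76 mm along its +y, 12 mm above its origin). The point does not turn with the head. Head 24 mm across; slot 5 mm wide, 5.5 mm deep, open-ended, dark floor. Slot direction: panel's y axis turned anticlockwise by cam_a plus an unmeasured -0.3 to +0.3 rad of lost motion: look, or press lightly and turn until the blade drops in.
- head_b (a point): the same for fastener b, 76 mm along the panel's -y.
- cam_a (a joint): angle (rad) of fastener a's hidden cam: starts at 0 to 0.15 (latched), grows anticlockwise seen from above, firm stop at 1.57 (releases from about 1.3). The head drives it once turned +0.3 rad ahead of it, so the head may need up to 2.2 rad; lifting the blade and entering again is fine. About 0.08 N m of friction, no spring: it stays where left.
- cam_b (a joint): the same for fastener b.
- driver: stubby yellow flat-blade screwdriver, 118 mm long, 0.1 kg, standing handle up in its stand, at a yaw of its own. Origin at the blade's end, z up the shaft. Blade 12 mm wide (its x), 3 mm thick (y), 14 mm long; shaft 8 mm thick; square handle 26 x 26 mm (sides along x, y) from 45 to 113 mm, 5 mm cap above.
- driver_handle (a point): point on the driver's axis 80 mm from the blade's end: a good height to grip it, across two flats.
- stand: wooden stand for the driver, 64 x 64 x 60 mm, fixed; origin at the middle of its underside. A 17 mm wide round hole, 51 mm deep, in the middle of its top; the driver's handle shoulder rests on the top, so the blade's end is then 15 mm above the bench.
- mat: cork mat 200 (x) x 280 (y) x 4 mm, fixed; origin at the middle of its underside.
- pot: small terracotta bowl, 70 mm across and 42 mm high, standing loose on the wheel head; origin under its middle.
- glaze_jar: loose blue glaze jar, 56 mm across, 75 mm high; a bystander.
- roller: loose steel rolling bar, 28 mm diameter, 200 mm long, lying; a bystander.
- pencil: loose yellow pencil, 185 mm long and 8 mm thick, lying; a bystander.
- phone: loose black phone, 75 x 150 x 8 mm, lying; a bystander.
- trimmer: loose clay loop tool with a wooden handle, 135 mm long, 12 mm thick, lying; a bystander.
- cutter_disc: loose wooden disc 60 mm across, 18 mm high; a bystander.
Mind the look-alikes: they are no part of the job. Several things have the shape of the driver; the one meant has the colours described above.

How it is judged:
By the outcome, as a careful person would: the job done as asked, in the order asked, and still so for the second after the job is handed in, with the robot touching nothing.
It also fails if it takes over 72 s, if anything falls off the work surface, if the arm or the gripper's body presses on something with over 40 N, if the wrist force passes 120 N, or if a joint passes its speed limit or range.

## Working session

There is one attempt and no reset: what is moved stays moved. The work goes in short steps, each a Python script; the robot and the scene stay as the last script left them, time stands still between calls to the robot, and variables do not carry over. Pictures are saved under pics/ and viewed, at most 10 in all, crops included, and the job is handed in when it is done.

```bash
mkdir -p pics; ls; python3 - <<'E'
from workcell import r,eoat,viewer
import cv2,pickle,numpy as np
d={}
for n in ("top","side"):
    c=viewer.camera(n); d[n]=c
    cv2.imwrite(f"pics/{n}0.png",cv2.resize(np.array(c["pixels"]),(800,600),interpolation=cv2.INTER_CUBIC))
    print(n,np.round(c["intrinsics"],1).tolist(),np.round(c["R"],3).tolist(),np.round(c["t"],3).tolist())
pickle.dump(d,open("cam0.pkl","wb"))
s=r.read_state();print(s["t"],s["ee_pos"],s["ee_rot"])
E
```

```text
pics
top [[376.9, 0.0, 255.6], [0.0, 376.9, 192.7], [0.0, 0.0, 1.0]] [[-0.022, -1.0, -0.01], [-0.989, 0.023, -0.145], [0.145, 0.007, -0.989]] [0.001, 0.507, 1.305]
side [[442.2, 0.0, 264.4], [0.0, 442.2, 187.8], [0.0, 0.0, 1.0]] [[-0.806, -0.592, 0.001], [-0.311, 0.421, -0.852], [0.504, -0.687, -0.524]] [0.386, 0.245, 1.148]
0.1 [ 0.27535665 -0.67025512  0.24920122] [-3.08078972e+00 -6.08255404e-01  6.11298592e-04]
```

View pics/top0.png

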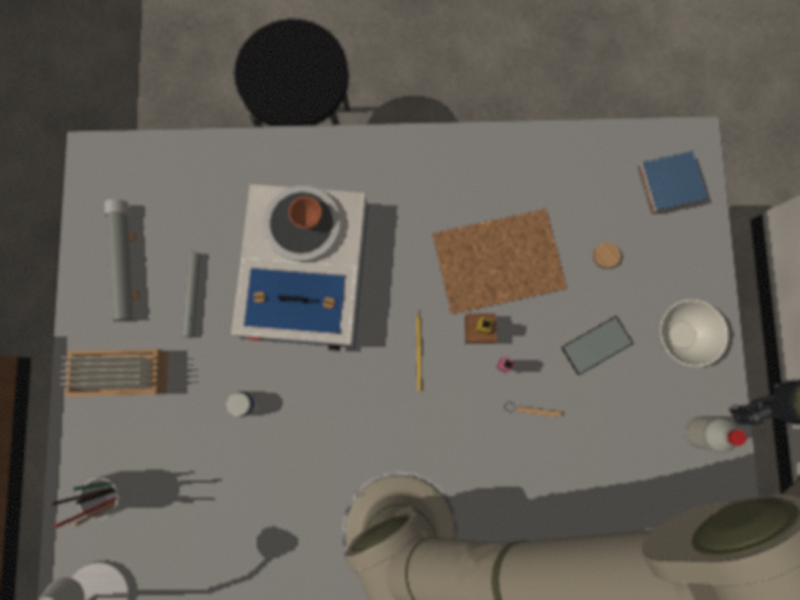

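View pics/side0.png

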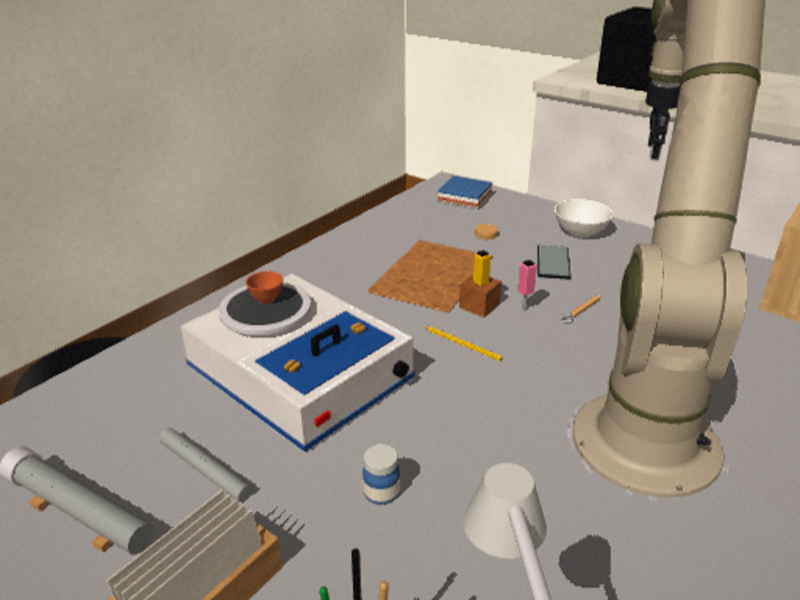

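The top view shows the hatch panel around (295,300): head_a at left (260,297), head_b at right (328,302), black handle between them. There are two driver-shaped things. One is yellow, at (485,325) in the wooden stand (side view (482,270)). The other is pink, at (505,365) (side view (527,280)). The yellow one fits the description. An enlarged crop will confirm it.

```bash
cat > h.py <<'E'
import numpy as np,cv2
from scipy.spatial.transform import Rotation as R
def ray(c,u,v,z):
    """world point at height z seen at pixel u,v (512x384)"""
    K,Rm,t=(np.asarray(c[k]) for k in("intrinsics","R","t"))
    d=Rm.T@np.linalg.solve(K,[u,v,1.]);o=-Rm.T@t
    return o+d*(z-o[2])/d[2]
def proj(c,X):
    p=c["intrinsics"]@(np.asarray(c["R"])@np.asarray(X)+c["t"]);return p[:2]/p[2]
def down(yaw):
    """tool pointing down, tool y (closing) axis along world angle yaw"""
    y=np.array([np.cos(yaw),np.sin(yaw),0]);z=np.array([0,0,-1.]);x=np.cross(y,z)
    return R.from_matrix(np.stack([x,y,z],1)).as_rotvec()
def tile(c,boxes,name,sz):
    cv2.imwrite(name,np.hstack([cv2.resize(np.array(c["pixels"])[b[1]:b[3],b[0]:b[2]],sz,interpolation=cv2.INTER_CUBIC) for b in boxes]))
E
python3 - <<'E'
from h import *
import pickle
d=pickle.load(open("cam0.pkl","rb"));c=d["top"]
tile(c,[(145,115,245,230),(270,125,370,240)],"pics/crop1.png",(400,460))
s=.64
for n,u,v,z in [("ha",260,297,.107),("hb",328,302,.107),("driver top",486,324,.133),("stand top",481,329,.06),("matTL",433,233,.004),("matTR",548,210,.004),("matBR",566,289,.004),("matBL",453,313,.004),("boxTL",250,185,.095),("boxTR",366,191,.095),("boxBR",352,344,.095),("boxBL",233,333,.095)]:
    print(n,ray(c,u*s,v*s,z).round(4))
for n,u,v,z in [("ha",292,366,.107),("hb",358,328,.107),("driver top",483,254,.133)]:
    print("side",n,ray(d["side"],u*s,v*s,z).round(4))
E
```

```text
ha [0.513  0.2905 0.107 ]
hb [0.4985 0.143  0.107 ]
driver top [ 0.4402 -0.1922  0.133 ]
stand top [ 0.4368 -0.1908  0.06  ]
matTL [ 0.6735 -0.094   0.004 ]
matTR [ 0.723  -0.3696  0.004 ]
matBR [ 0.5313 -0.4004  0.004 ]
matBL [ 0.481  -0.1347  0.004 ]
boxTL [0.7706 0.3191 0.095 ]
boxTR [0.7499 0.0581 0.095 ]
boxBR [0.4075 0.0932 0.095 ]
boxBL [0.4373 0.3512 0.095 ]
side ha [0.5099 0.2969 0.107 ]
side hb [0.4937 0.1469 0.107 ]
side driver top [ 0.4352 -0.1835  0.133 ]
```

View pics/crop1.png

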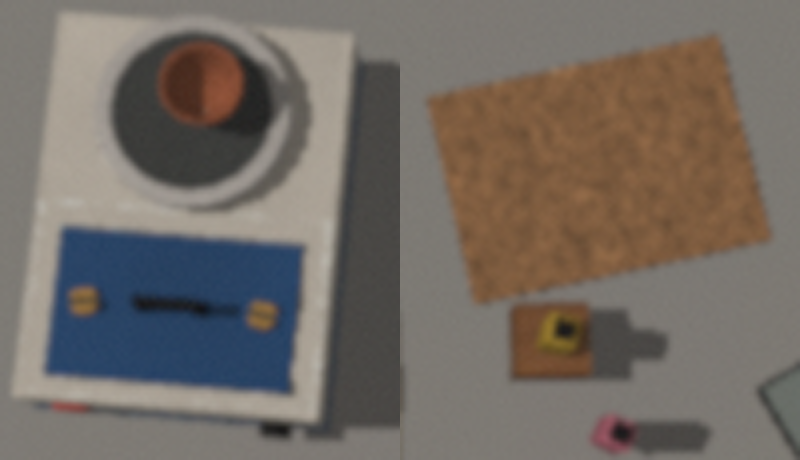

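The crop confirms the yellow driver with its black cap, standing in the wooden stand at crop (560,333). The pink one at (612,433) is the decoy. Both slots look roughly aligned with the panel's y. Next I'll take wrist views of the driver and the heads.

```bash
python3 - <<'E'
from h import *
from workcell import *
import pickle
d={}
def crop(c,X,h):
    u,v=proj(c,X).round().astype(int); print(u,v)
    u=min(max(u,h),512-h);v=min(max(v,h),384-h); return (u-h,v-h,u+h,v+h)
im=[]
for n,X,y in [("dr",(.438,-.189,.13),0.),("pan",(.505,.219,.107),-0.1)]:
    r.move_to([X[0]-(.03 if n=="pan" else 0),X[1],.36],down(y))
    c=viewer.camera("wrist");d[n]=c;print(r.read_state()["t"],r.read_state()["joint_pos"].round(2) if hasattr(r.read_state()["joint_pos"],"round") else r.read_state()["joint_pos"]);print(proj(c,X),-np.asarray(c["R"]).T@c["t"])
    im.append(np.array(c["pixels"]))
pickle.dump(d,open("w.pkl","wb"))
cv2.imwrite("pics/w1.png",cv2.resize(np.vstack([im[0],im[1]]),(400*1,600)))
cv2.imwrite("pics/wa.png",cv2.resize(im[0],(800,600),interpolation=cv2.INTER_CUBIC))
cv2.imwrite("pics/wb.png",cv2.resize(im[1],(800,600),interpolation=cv2.INTER_CUBIC))
E
```

```text
2.0333 [ 0.66  0.2  -0.44  1.99  0.1   0.98  0.17]
[254.23284048 155.22685592] [ 0.43766461 -0.11293355  0.48430047]
3.6 [ 0.02  0.31 -0.72  1.89  0.24  1.03 -0.9 ]
[280.21207271 148.04856579] [0.48281898 0.29481733 0.48441742]
```

View pics/wa.png

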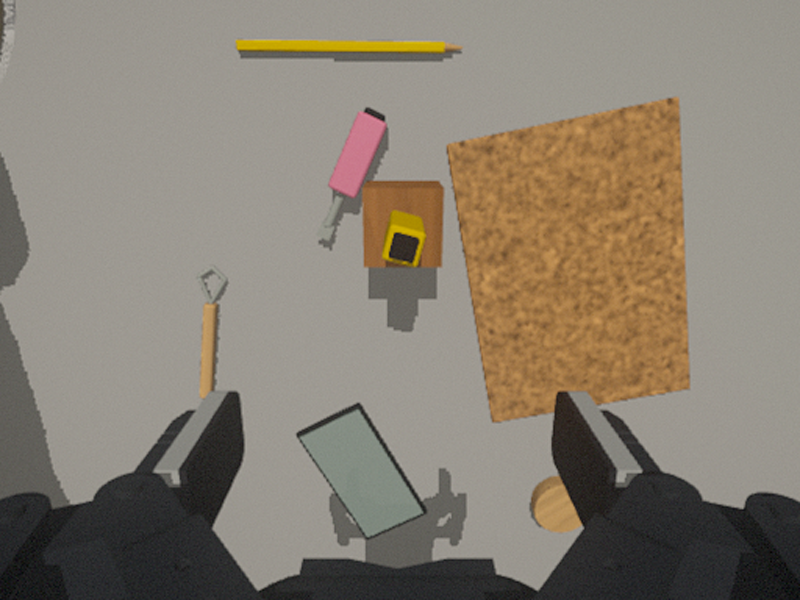

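View pics/wb.png

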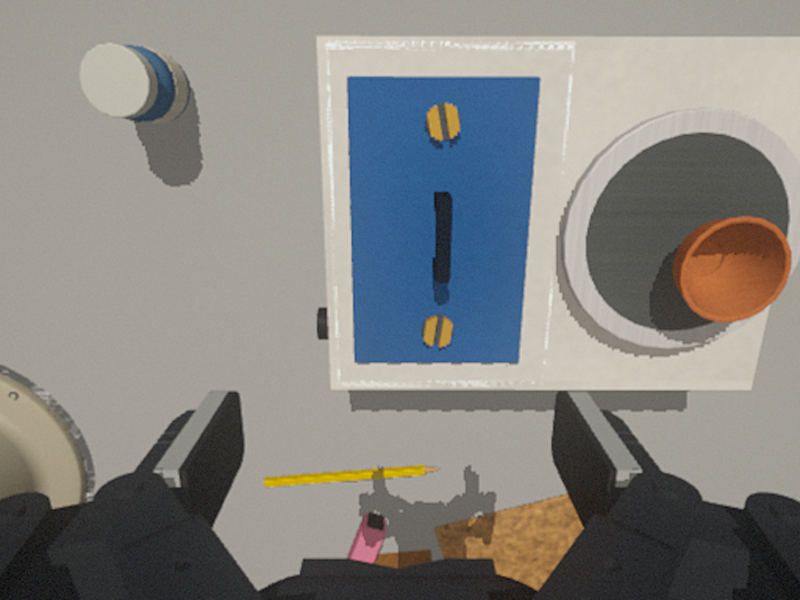

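In wa the driver's cap is at (405,248), with corners (394,232), (420,235), (416,264) and (389,260). The stand top spans about (364..442, 188..268). In wb head_a is at (443,122), slot (438,104) to (448,140). Head_b is at (438,331), slot (441,315) to (435,348). The handle bar runs from (443,192) to (441,283).

```bash
python3 - <<'E'
from h import *
from workcell import *
import pickle
d=pickle.load(open("w.pkl","rb"));s=.64
def P(k,u,v,z): return ray(d[k],u*s,v*s,z)
c=[P("dr",*q,.133) for q in((394,232),(420,235),(416,264),(389,260))]
print("cap",np.mean(c,0).round(4),[np.linalg.norm(c[i]-c[i-1]).round(4) for i in range(4)],[np.arctan2(*(c[(i+1)%4]-c[i])[1::-1]).round(3) for i in range(4)])
c=[P("dr",*q,.06) for q in((364,188),(442,188),(442,268),(364,268))]
print("stand",np.mean(c,0).round(4),[np.linalg.norm(c[i]-c[i-1]).round(4) for i in range(4)])
c=[P("dr",*q,.004) for q in((447,146),(678,98),(690,388),(493,422))]
print("mat",np.mean(c,0).round(4),[np.linalg.norm(c[i]-c[i-1]).round(4) for i in range(4)],[np.arctan2(*(c[(i+1)%4]-c[i])[1::-1]).round(3) for i in range(4)])
a=P("pan",443,122,.107);b=P("pan",438,331,.107);print("a",a,"b",b,"mid",(a+b)/2,"dist",np.linalg.norm(a-b),"yaw",np.arctan2(*(a-b)[1::-1])-np.pi/2)
for q in((438,104,448,140),(441,315,435,348)):
    e=P("pan",*q[:2],.107)-P("pan",*q[2:],.107);print("slot yaw",np.arctan2(e[1],e[0]),np.linalg.norm(e))
c=[P("pan",*q,.099) for q in((348,77),(540,77),(519,363),(355,363))]
print("plate",np.mean(c,0).round(4),[np.linalg.norm(c[i]-c[i-1]).round(4) for i in range(4)],[np.arctan2(*(c[(i+1)%4]-c[i])[1::-1]).round(3) for i in range(4)])
for p in (a,b):
  for y in np.arange(-3.2,3.2,.4):
    q=solve_ik([p[0],p[1],.19],down(y)); print(round(y,2),None if q is None else np.round(q,2).tolist())
E
```

```text
cap [ 0.443 -0.192  0.133] [np.float64(0.0195), np.float64(0.0175), np.float64(0.0201), np.float64(0.0185)] [np.float64(-0.119), np.float64(-1.696), np.float64(2.987), np.float64(1.392)]
stand [ 0.4427 -0.1929  0.06  ] [np.float64(0.0648), np.float64(0.0612), np.float64(0.0648), np.float64(0.064)]
mat [ 0.6058 -0.2478  0.004 ] [np.float64(0.2773), np.float64(0.1982), np.float64(0.2781), np.float64(0.1987)] [np.float64(0.196), np.float64(-1.373), np.float64(-2.949), np.float64(1.767)]
a [0.5143067  0.29284943 0.107     ] b [0.49911793 0.14272326 0.107     ] mid [0.50671232 0.21778634 0.107     ] dist 0.15089256952200863 yaw -0.10083021628339495
slot yaw 1.7768362551291745 0.024195565314316533
slot yaw 1.3238753870576445 0.027159708376497844
plate [0.5072 0.217  0.099 ] [np.float64(0.2099), np.float64(0.1288), np.float64(0.21), np.float64(0.1296)] [np.float64(-0.102), np.float64(-1.67), np.float64(3.039), np.float64(1.468)]
-3.2 [0.07, 0.76, -1.1, 1.92, 0.82, 1.0, 1.67]
-2.8 [-1.26, 0.79, 1.11, 2.01, -0.9, 0.95, -2.47]
-2.4 [-1.09, 0.62, 0.74, 2.0, -0.61, 0.75, -2.38]
-2.0 [-0.98, 0.57
[... 703 characters left out ...]
-0.6, 0.66, -2.53]
-2.4 [-0.77, 0.49, 0.55, 2.15, -0.45, 0.61, -2.3]
-2.0 [-0.24, 0.45, -0.2, 2.12, 0.16, 0.59, -2.55]
-1.6 [-0.18, 0.45, -0.29, 2.11, 0.22, 0.6, -2.22]
-1.2 [-0.12, 0.46, -0.37, 2.11, 0.29, 0.62, -1.89]
-0.8 [-0.05, 0.47, -0.46, 2.11, 0.35, 0.63, -1.56]
-0.4 [-0.0, 0.49, -0.53, 2.1, 0.4, 0.65, -1.21]
-0.0 [0.05, 0.5, -0.61, 2.1, 0.46, 0.67, -0.87]
0.4 [0.1, 0.52, -0.68, 2.1, 0.51, 0.69, -0.52]
0.8 [0.14, 0.54, -0.75, 2.09, 0.56, 0.72, -0.17]
1.2 [0.22, 0.57, -0.87, 2.09, 0.64, 0.77, 0.14]
1.6 [0.27, 0.61, -0.97, 2.09, 0.71, 0.81, 0.47]
2.0 [0.32, 0.65, -1.07, 2.08, 0.77, 0.87, 0.8]
2.4 [0.37, 0.71, -1.17, 2.08, 0.84, 0.94, 1.13]
2.8 [0.41, 0.77, -1.27, 2.08, 0.9, 1.01, 1.46]
```

The measurements agree with the sizes given: heads 151 mm apart, plate 210 x 129 mm, mat 278 x 198 mm, stand 64 mm. I'll grip the driver and lift it, then check the blade's direction. I'll also check the pink look-alike, which was standing in the first pictures and looks to be lying now.

```bash
python3 - <<'E'
from h import *
from workcell import *
import pickle
x,y=.4428,-.1925
r.move_to([x,y,.20],down(-.145))
r.move_linear([x,y,.095],velocity=.12)
eoat.grip(0.0)
s=r.read_state();print(s["t"],s["gripper_width"],s["gripper_force"],s["wrist_force"])
r.move_linear([x,y,.24],velocity=.12)
c=viewer.camera("wrist");t=viewer.camera("top");s=r.read_state();print(s["t"],s["ee_pos"],s["wrist_force"],s["gripper_width"])
u,v=proj(c,[x,y,.16]).round().astype(int);print(u,v)
pickle.dump({"w":c,"t":t},open("g.pkl","wb"))
b=np.array(t["pixels"])[160:260,270:370]
cv2.imwrite("pics/g1.png",np.hstack([cv2.resize(np.array(c["pixels"])[max(v-100,0):max(v-100,0)+200,max(u-100,0):max(u-100,0)+200],(400,400)),cv2.resize(b,(400,400))]))
E
```

```text
6.825 0.2983774712026491 58.62140715122223 [-1.25307435 -0.02501344  5.63888703]
8.2833 [ 0.44253988 -0.19235895  0.23936254] [-0.35522362 -0.87350568 -1.19224553] 0.2967236244020742
255 207
```

View pics/g1.png

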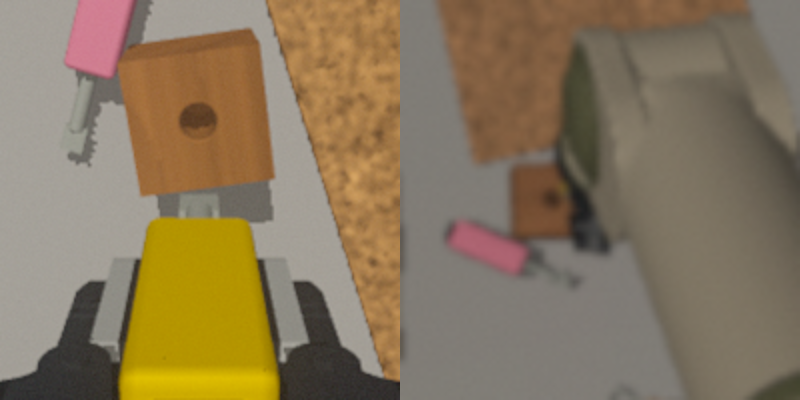

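The blade is wide along the tool's closing axis: about 36 px for 12 mm at crop (198,205). The hole is at (198,120). The pink look-alike fell over on its own early on, before the arm came near it, and now lies clear at (490,248). On to fastener a.

```bash
cat >> h.py <<'E'
def st(r,msg=""):
    s=r.read_state();p=np.asarray(s["ee_pos"]);y=R.from_rotvec(s["ee_rot"]).as_matrix()[:,1]
    print(msg,"t%.1f"%s["t"],p.round(4),"yaw %.3f"%np.arctan2(y[1],y[0]),"F",np.round(s["wrist_force"],1),"Tz %.2f"%s["ft_torque"][2],"j7 %.2f"%s["joint_pos"][6]);return s
E
python3 - <<'E'
from h import *
from workcell import *
import pickle
g=pickle.load(open("g.pkl","rb"));print("hole",ray(g["w"],254,167,.06))
a=[.5146,.2931]
r.move_to([*a,.24],down(-1.365));st(r,"hover")
r.move_linear([*a,.195],velocity=.1);st(r,"pre")
hit=r.move_linear([*a,.1795],velocity=.02,f_stop=5);st(r,hit)
E
```

```text
hole [ 0.4422812  -0.19125652  0.06      ]
hover t10.1 [0.515  0.2919 0.2398] yaw -1.366 F [ 0.5  0.5 -1.5] Tz 0.00 j7 -2.21
pre t10.7 [0.5148 0.293  0.195 ] yaw -1.365 F [-0.3  0.8 -1.9] Tz -0.01 j7 -2.24
True t11.2 [0.5142 0.2928 0.1855] yaw -1.365 F [-0.   0.9 -1.1] Tz 0.02 j7 -2.25
```

```bash
python3 - <<'E'
from h import *
from workcell import *
c=viewer.camera("wrist");u,v=proj(c,[.5146,.2931,.107]).round().astype(int);print(u,v)
u0,v0=u-50,v-50
cv2.imwrite("pics/a1.png",cv2.resize(np.array(c["pixels"])[v0:v0+100,u0:u0+100],(600,600),interpolation=cv2.INTER_CUBIC));st(r)
E
```

```text
254 206
 t11.2 [0.5142 0.2928 0.1856] yaw -1.365 F [-0.6  0.1 -1.3] Tz -0.01 j7 -2.25
```

View pics/a1.png

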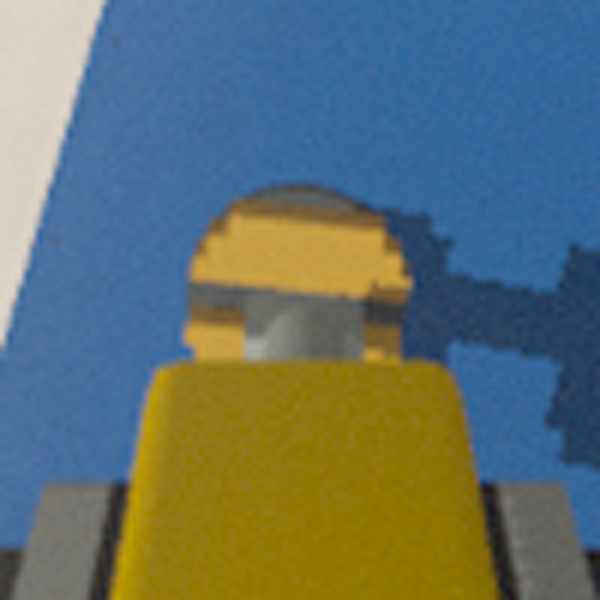

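The blade end sits at about row 293 in the crop and the slot's upper edge at about row 290, so the blade is nearly aligned but not in. I'll search across the slot by about a millimetre.

```bash
cat >> h.py <<'E'
def seat(r,xy,yaw,tries,zin=.1795,zok=.1835):
    """press lightly at offsets (across slot, dyaw); returns (x,y,yaw) when seated"""
    for k,dy in tries:
        n=np.array([-np.sin(yaw),np.cos(yaw)]);p=np.array(xy)+k*n
        r.move_linear([*p,.189],velocity=.05,orientation=down(yaw+dy))
        hit=r.move_linear([*p,zin],velocity=.02,f_stop=5)
        s=st(r,(k,dy,hit))
        if s["ee_pos"][2]<zok: return p,yaw+dy
    return None
E
python3 - <<'E'
from h import *
from workcell import *
print(seat(r,[.5146,.2931],-1.365,[(-.001,-.04),(-.0018,-.04),(.001,-.04),(-.001,.08)]))
E
```

```text
(-0.001, -0.04, True) t11.9 [0.5137 0.2929 0.1816] yaw -1.405 F [-0.3 -0.4  7.4] Tz 0.04 j7 -2.28
(array([0.5136211 , 0.29289565]), -1.405)
```

The blade is seated: z 0.1816 against an expected 0.1815. Now I turn it in steps, watching the moment.

```bash
cat >> h.py <<'E'
def turn(r,p,z,y0,y1,step=.13,tmax=.7):
    y=y0
    while y<y1-1e-6:
        y=min(y+step,y1); r.move_to([*p,z],down(y)); s=st(r,"%.2f"%y)
        if abs(s["ft_torque"][2])>tmax or np.linalg.norm(s["wrist_force"])>45: print("stop"); break
    return y
E
python3 - <<'E'
from h import *
from workcell import *
turn(r,[.5138,.2930],.1818,-1.405,.36)
E
```

```text
-1.27 t12.1 [0.5138 0.2931 0.1818] yaw -1.278 F [-0.7  0.   3.3] Tz -0.04 j7 -2.18
-1.15 t12.4 [0.5139 0.293  0.1818] yaw -1.151 F [-1.5 -0.1  2.6] Tz -0.04 j7 -2.08
-1.02 t12.6 [0.5139 0.293  0.1818] yaw -1.022 F [-0.2  0.   2.3] Tz -0.05 j7 -1.98
-0.89 t12.9 [0.5139 0.2929 0.1818] yaw -0.893 F [-0.1 -0.5  2.3] Tz -0.08 j7 -1.88
-0.76 t13.1 [0.5139 0.293  0.1818] yaw -0.763 F [-0.9 -0.4  2.1] Tz -0.08 j7 -1.78
-0.63 t13.4 [0.5138 0.293  0.1818] yaw -0.633 F [-0.5 -0.   2.3] Tz -0.03 j7 -1.68
-0.50 t13.6 [0.5138 0.2931 0.1818] yaw -0.503 F [0.7 0.3 4.1] Tz -0.04 j7 -1.57
-0.37 t13.9 [0.5137 0.2931 0.1818] yaw -0.373 F [0.4 0.6 2.3] Tz -0.12 j7 -1.47
-0.24 t14.1 [0.5137 0.2931 0.1818] yaw -0.243 F [-1.2  0.6  2.3] Tz -0.06 j7 -1.37
-0.11 t14.4 [0.5137 0.2932 0.1818] yaw -0.113 F [-2.   0.8  2.4] Tz -0.06 j7 -1.26
0.02 t14.6 [0.5136 0.2932 0.1818] yaw 0.017 F [-1.8  1.3  2.7] Tz -0.08 j7 -1.16
0.15 t14.9 [0.5136 0.2932 0.1818] yaw 0.147 F [-2.2  1.5  3. ] Tz -0.13 j7 -1.05
0.28 t15.1 [0.5137 0.2932 0.1818] yaw 0.277 F [-1.3  1.6  2.3] Tz -0.06 j7 -0.95
0.36 t15.4 [0.5138 0.2932 0.1818] yaw 0.354 F [-1.8  1.9  2.3] Tz -0.05 j7 -0.88
```

```bash
python3 - <<'E'
from h import *
from workcell import *
turn(r,[.5138,.2930],.1818,.36,.9,step=.06,tmax=.5)
E
```

```text
0.42 t15.6 [0.5138 0.2932 0.1818] yaw 0.416 F [-1.6  2.4  2. ] Tz -0.08 j7 -0.83
0.48 t15.9 [0.5138 0.2931 0.1818] yaw 0.476 F [-1.7  3.3  1. ] Tz -0.09 j7 -0.78
0.54 t16.1 [0.5138 0.293  0.1818] yaw 0.537 F [-2.3  2.9  1.4] Tz -0.10 j7 -0.73
0.60 t16.4 [0.5138 0.293  0.1818] yaw 0.597 F [-1.1  2.7  2.6] Tz -0.11 j7 -0.68
0.66 t16.6 [0.5137 0.2929 0.1818] yaw 0.657 F [-2.5  2.5  2.9] Tz -0.15 j7 -0.64
0.72 t16.9 [0.5136 0.2929 0.1818] yaw 0.717 F [-2.3  2.4  2.9] Tz -0.23 j7 -0.59
0.78 t17.1 [0.5137 0.2928 0.1818] yaw 0.777 F [-3.4  1.8  4. ] Tz -0.32 j7 -0.54
0.84 t17.4 [0.5137 0.2929 0.1818] yaw 0.837 F [-2.3  1.   3.6] Tz -0.36 j7 -0.49
0.90 t17.6 [0.5143 0.2931 0.1818] yaw 0.897 F [-0.2  2.4  2. ] Tz -0.24 j7 -0.44
```

```bash
python3 - <<'E'
from h import *
from workcell import *
c=viewer.camera("wrist");u,v=proj(c,[.5140,.2931,.107]).round().astype(int);print(u,v)
P=np.array(c["pixels"]);im=np.hstack([cv2.resize(P[v-50:v+50,u-50:u+50],(400,400),interpolation=cv2.INTER_CUBIC),cv2.resize(P[100:384,114:398],(400,400))])
cv2.imwrite("pics/a2.png",im);st(r)
E
```

```text
254 209
 t17.7 [0.5143 0.2931 0.1819] yaw 0.897 F [-0.7  1.4  1.6] Tz -0.28 j7 -0.44
```

View pics/a2.png

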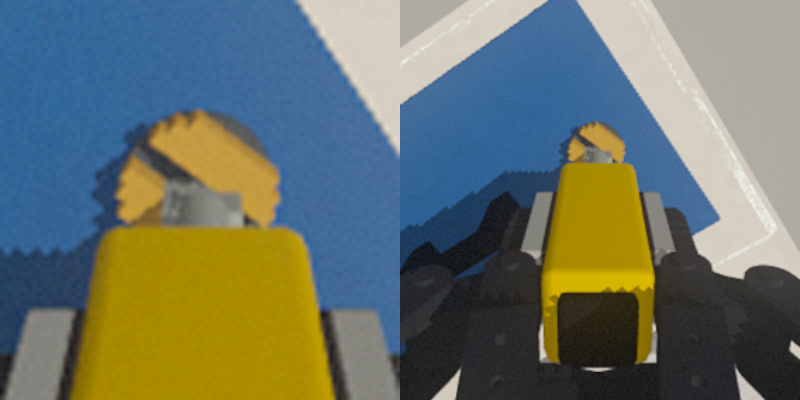

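At stop a, the handle is still square in the grip. The slot lies about 40° clockwise of the blade, at world yaw of about 0.2, which is where the end stop should be. So the head stopped and the blade cammed over. I'll lift and measure the slot angle with code, rectifying the head plane and checking the method on the earlier picture.

```bash
cat >> h.py <<'E'
def slot(c,xy,name=None,z=.107):
    """slot yaw from a rectified world-aligned patch of the head top (+-15 mm, 10 px/mm; col=+x,row=-y)"""
    w=np.array([[xy[0]+a*.015,xy[1]+b*.015,z] for a,b in((-1,1),(1,1),(1,-1),(-1,-1))])
    H=cv2.getPerspectiveTransform(np.float32([proj(c,p) for p in w]),np.float32([[0,0],[300,0],[300,300],[0,300]]))
    im=cv2.warpPerspective(np.array(c["pixels"]),H,(300,300),flags=cv2.INTER_CUBIC)
    if name: cv2.imwrite(name,im)
    b,g,rr=[im[...,i].astype(int) for i in range(3)]
    yy,xx=np.mgrid[:300,:300]
    brass=(rr-b>50)
    n=brass.sum();cx,cy=(np.median(xx[brass]),np.median(yy[brass])) if n else (150,150)
    rad=np.hypot(xx-cx,yy-cy);dark=(rad<100)&~brass
    v=np.stack([xx[dark]-cx,-(yy[dark]-cy)])
    e,V=np.linalg.eigh(v@v.T);yaw=np.arctan2(V[1,1],V[0,1])%np.pi
    print("slot yaw %.3f (mod pi)"%yaw,"ratio %.1f"%(e[1]/e[0]),"brass",n,"centre",np.round([xy[0]+(cx-150)/1e4,xy[1]-(cy-150)/1e4],4));return yaw
E
python3 - <<'E'
from h import *
from workcell import *
import pickle
d=pickle.load(open("w.pkl","rb"))["pan"]
slot(d,[.5146,.2931]);slot(d,[.4993,.1419])
r.move_linear([.5143,.2931,.30],velocity=.12);st(r)
c=viewer.camera("wrist");pickle.dump(c,open("a3.pkl","wb"));slot(c,[.5146,.2931],"pics/s_a.png")
print(proj(c,[.5146,.2931,.107]),proj(c,[.4993,.1419,.107]))
P=np.array(c["pixels"]);u,v=proj(c,[.5146,.2931,.107]).round().astype(int);v=max(v,60)
cv2.imwrite("pics/a3.png",np.hstack([cv2.resize(P[v-60:v+90,u-75:u+75],(400,400),interpolation=cv2.INTER_CUBIC),cv2.resize(cv2.imread("pics/s_a.png"),(400,400))]))
E
```

```text
slot yaw 1.668 (mod pi) ratio 3.1 brass 32558 centre [0.5127 0.2933]
slot yaw 1.333 (mod pi) ratio 18.6 brass 35519 centre [0.4981 0.1428]
 t18.8 [0.5141 0.2927 0.2992] yaw 0.900 F [-0.4  0.  -1.2] Tz 0.04 j7 -0.29
slot yaw 0.210 (mod pi) ratio 26.5 brass 35595 centre [0.5141 0.2947]
[255.16055228 164.98928893] [130.33765531 242.80270491]
```

View pics/a3.png

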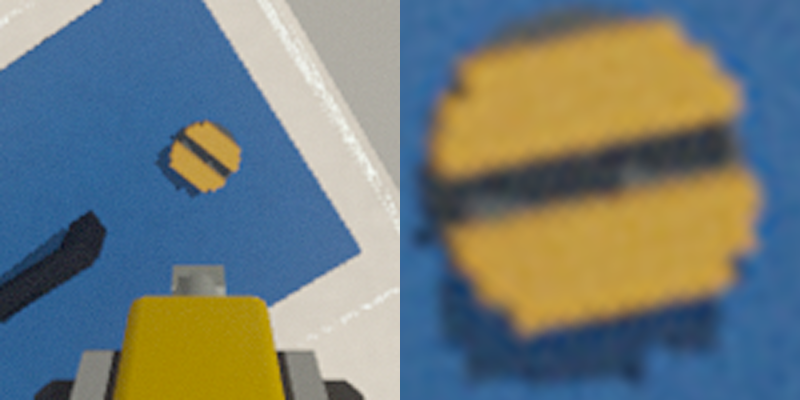

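Slot a is now at yaw 0.21, against an expected stop of 0.198, so cam a is fully turned. Now fastener b.

```bash
python3 - <<'E'
from h import *
from workcell import *
b=[.4986,.1422]
r.move_to([*b,.28],down(-1.81));st(r,"hover")
c=viewer.camera("wrist");y=slot(c,b)
y=(y-np.pi) if -2.05<y-np.pi<-1.5 else -1.81
r.move_linear([*b,.195],velocity=.12)
q=seat(r,b,y,[(0,0),(-.001,0),(.001,0),(-.001,.07),(-.001,-.07),(.001,.07),(.001,-.07),(-.002,0),(.002,0)])
print(q)
if q: 
    p,y=q
    turn(r,p,.1818,y,.46,tmax=.3)
E
```

```text
hover t20.7 [0.4986 0.1426 0.2799] yaw -1.808 F [ 0.1  0.4 -1. ] Tz 0.04 j7 -2.38
slot yaw 1.340 (mod pi) ratio 22.5 brass 34219 centre [0.501  0.1435]
(0, 0, True) t22.3 [0.4988 0.1422 0.1816] yaw -1.801 F [-0.5 -0.6  7.8] Tz -0.01 j7 -2.46
(array([0.4986, 0.1422]), np.float64(-1.8012991322558765))
-1.67 t22.5 [0.499  0.1423 0.1818] yaw -1.675 F [ 1.7 -0.6  1.3] Tz 0.03 j7 -2.37
-1.54 t22.8 [0.499  0.1423 0.1818] yaw -1.547 F [2.2 0.1 0.6] Tz -0.02 j7 -2.27
-1.41 t23.0 [0.4989 0.1423 0.1818] yaw -1.418 F [ 2.  -0.   1.1] Tz -0.03 j7 -2.17
-1.28 t23.3 [0.4987 0.1423 0.1818] yaw -1.289 F [2.5 0.4 0.3] Tz -0.02 j7 -2.07
-1.15 t23.5 [0.4986 0.1423 0.1818] yaw -1.159 F [1.8 0.8 1. ] Tz -0.02 j7 -1.97
-1.02 t23.8 [0.4986 0.1422 0.1818] yaw -1.029 F [1.2 1.7 0.7] Tz -0.07 j7 -1.87
-0.89 t24.0 [0.4986 0.1423 0.1818] yaw -0.899 F [0.8 2.  0.5] Tz -0.11 j7 -1.77
-0.76 t24.3 [0.4986 0.1423 0.1818] yaw -0.769 F [1.5 1.3 0.5] Tz -0.08 j7 -1.66
-0.63 t24.5 [0.4985 0.1423 0.1818] yaw -0.639 F [0.6 1.4 1. ] Tz -0.11 j7 -1.56
-0.50 t24.8 [0.4985 0.1423 0.1818] yaw -0.509 F [0.3 2.  1.4] Tz -0.07 j7 -1.46
-0.37 t25.0 [0.4985 0.1423 0.1818] yaw -0.379 F [0.2 2.8 1.6] Tz -0.09 j7 -1.36
-0.24 t25.3 [0.4986 0.1423 0.1818] yaw -0.249 F [-0.   1.7  1.5] Tz -0.07 j7 -1.25
-0.11 t25.5 [0.4987 0.1423 0.1818] yaw -0.119 F [1.9 3.8 1.5] Tz -0.09 j7 -1.15
0.02 t25.8 [0.4987 0.1422 0.1818] yaw 0.011 F [1.6 3.2 0.8] Tz -0.06 j7 -1.05
0.15 t26.0 [0.4987 0.1423 0.1818] yaw 0.141 F [0.9 3.2 1.4] Tz -0.05 j7 -0.94
0.28 t26.3 [0.4988 0.1423 0.1818] yaw 0.271 F [1.5 2.6 1.4] Tz -0.10 j7 -0.84
0.41 t26.5 [0.4987 0.1423 0.1818] yaw 0.401 F [2.6 3.6 1.2] Tz -0.06 j7 -0.73
0.46 t26.8 [0.4987 0.1423 0.1819] yaw 0.455 F [3.  3.7 0.5] Tz -0.11 j7 -0.69
```

```bash
python3 - <<'E'
from h import *
from workcell import *
p=[.4986,.1422]
y=turn(r,p,.1818,.46,.72,step=.065,tmax=.19)
r.move_to([*p,.1825],down(y-.15))
r.move_linear([*p,.30],velocity=.12);st(r)
c=viewer.camera("wrist");print(proj(c,[.4986,.1422,.107]));slot(c,p);slot(c,[.514,.293])
E
```

```text
0.53 t27.0 [0.4987 0.1423 0.1818] yaw 0.521 F [2.4 2.6 0.2] Tz -0.09 j7 -0.63
0.59 t27.3 [0.4987 0.1422 0.1818] yaw 0.586 F [3.2 3.3 0.2] Tz -0.23 j7 -0.58
stop
 t28.7 [0.4983 0.1418 0.2993] yaw 0.440 F [ 0.1 -0.4 -1.5] Tz 0.01 j7 -0.51
[254.90380666 164.5240514 ]
slot yaw 0.201 (mod pi) ratio 36.1 brass 36792 centre [0.4971 0.1418]
slot yaw 0.201 (mod pi) ratio 5.1 brass 34455 centre [0.5128 0.2916]
```

Both slots read 0.20, so both cams are at their stops. The driver goes back to the stand.

```bash
python3 - <<'E'
from h import *
from workcell import *
x,y=.4428,-.1922
r.move_to([x,y,.22],down(-.145));st(r)
r.move_linear([x,y,.15],velocity=.1)
hit=r.move_linear([x,y,.0935],velocity=.05,f_stop=8);s=st(r,hit)
if s["ee_pos"][2]<.102:
    eoat.grip(1.0);r.move_linear([x,y,.25],velocity=.15);st(r)
    c=viewer.camera("wrist");t=viewer.camera("top")
    P=np.array(c["pixels"]);Q=np.array(t["pixels"])
    cv2.imwrite("pics/d1.png",np.hstack([cv2.resize(P,(533,400)),cv2.resize(Q[165:245,270:324],(267,400))]))
E
```

```text
t30.0 [ 0.4438 -0.1909  0.2204] yaw -0.143 F [-0.4 -0.5 -1.8] Tz 0.00 j7 -0.47
True t31.9 [ 0.4427 -0.192   0.0953] yaw -0.145 F [-1.3 -0.9  7.9] Tz -0.02 j7 -0.76
 t33.7 [ 0.4423 -0.1922  0.2493] yaw -0.145 F [ 0.5 -0.4  0.4] Tz -0.04 j7 -0.42
```

Driver seated at z 0.0953, its original height. Now the panel.

```bash
python3 - <<'E'
from h import *
from workcell import *
x,y=.5064,.2177
r.move_to([x,y,.24],down(-.1))
r.move_linear([x,y,.129],velocity=.12);st(r)
eoat.grip(0.0);s=st(r);print(s["gripper_width"],s["gripper_force"])
r.move_linear([x,y,.137],velocity=.04);s=st(r,"lift8")
if abs(s["wrist_force"][2])<15:
    r.move_linear([x,y,.28],velocity=.1);s=st(r,"up");print(s["gripper_width"])
E
```

```text
t36.4 [0.5067 0.218  0.1296] yaw -0.100 F [-0.5  0.1 -0.2] Tz 0.00 j7 -1.36
 t37.1 [0.5063 0.2177 0.1292] yaw -0.100 F [-2.2 -1.5  5.2] Tz -0.08 j7 -1.36
0.10312313746144908 58.76457989215851
lift8 t37.4 [0.5064 0.2176 0.137 ] yaw -0.100 F [-0.1 -1.  -5.2] Tz -0.03 j7 -1.35
up t39.0 [0.5062 0.2175 0.2794] yaw -0.100 F [-0.4  0.3 -4.9] Tz 0.04 j7 -1.14
0.0977302672324572
```

The panel is free and held: the load reads about 4.9 N, of which 3.4 N is the panel. Now I lay it down.

```bash
python3 - <<'E'
from h import *
from workcell import *
x,y=.605,-.248
r.move_to([x,y,.26],down(.195));st(r)
r.move_linear([x,y,.08],velocity=.12);r.pause(.2)
hit=r.move_linear([x,y,.050],velocity=.03,f_stop=5);s=st(r,hit)
if s["ee_pos"][2]<.058:
    eoat.grip(1.0);st(r,"rel");r.move_linear([x,y,.25],velocity=.12)
    r.move_to([.50,.05,.42],down(0.));st(r)
    t=viewer.camera("top");d=viewer.camera("side")
    P=np.array(t["pixels"]);Q=np.array(d["pixels"])
    cv2.imwrite("pics/end.png",np.hstack([cv2.resize(P[110:270,150:370],(400,291)),cv2.resize(Q[110:270,110:330],(400,291))]))
E
```

```text
t40.8 [ 0.6054 -0.2461  0.2604] yaw 0.197 F [ 0.6 -0.1 -5.6] Tz 0.04 j7 -0.10
True t43.5 [ 0.6048 -0.2479  0.0522] yaw 0.195 F [-0.5  0.   6. ] Tz 0.03 j7 -0.32
rel t44.2 [ 0.6036 -0.248   0.0508] yaw 0.195 F [-0.6 -0.7 -0.3] Tz 0.01 j7 -0.32
 t47.4 [0.5005 0.0485 0.4193] yaw -0.002 F [-0.  1.  0.] Tz -0.01 j7 -0.58
```

View pics/end.png

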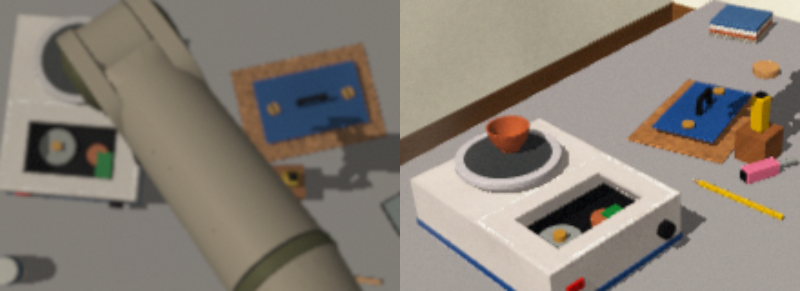

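The panel lies flat and centred on the mat at (310,100), handle up. The driver stands in its stand at (760,110) and the pot is still on the wheel at (508,132). Handing in.

```bash
python3 -c "
from workcell import order
print(order.sign_off())"
```

```text
the job is handed in; nothing more can be done
None
```

The job is handed in at about 47 s: both fasteners turned to their stops with the yellow driver, the panel flat and handle up in the middle of the mat, and the driver back in its stand; the unlisted pink look-alike driver toppled in the first 2 s, by my estimate without the arm touching it, and I left it lying.

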